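# Clear and shut the offcut hopper gate

### The job

One bar offcut has come to lie in the gateway of the offcut hopper and keeps its gate from closing. Pick it up and lay it gently, flat in the steel tray, then push the sliding gate fully home by its upright tab until the spring catch clicks in behind it. Do not disturb the yellow bottle, the white tub or the round holder disc.

Things in the scene. Friction and masses are not known exactly. Their poses are not given: they have to be found in the camera images.
- hopper: Fixed offcut hopper: white bin, a steel-topped deck before it and a sliding gate across the deck. Origin on the table below the gateway's middle; x points from the gateway into the bin, y along the gate in the direction in which it opens, z up. Deck top at z = 50 mm, x from -110 mm (mouth, open sides) to 100 mm, y from -85 to 85 mm. Bin x from 100 to 280, y from -117 to 117, top at z = 200 mm.
- gateway (a point): Middle of the gateway's sill on the deck, hopper (0, 0, 50) mm; axes as the hopper's. The gateway is 110 mm wide (y from -55 to 55 mm). Walls 45 mm high flank it only behind the gate (x from 12 to 100 mm, y = -59 and 59 mm). A slotted jamb 50 mm high stands at y from -59 to -75, x from -16 to 16 mm. The parked gate runs over a bracket reaching to y = 215 mm, x from -35 to 35 mm.
- gate (a joint): Opening of the gate in m: 0 = fully shut against its stop, up to 0.110 open; starts 0.07 to 0.10. Upright steel plate 137 long, 45 high, 8 mm thick, top at z = 97 mm; opens towards the hopper's +y, shuts towards -y. Shut, it spans y from -62 to 75 mm; opened by q it is shifted by +q. About 5 N of steady friction plus 1 to 2 N from the catch; it stays where left.
- gate_tab (a point): Centre of the gate's upright push tab: a plain steel plate across the gate's top edge, 44 mm wide (hopper x), 10 mm thick (hopper y), from z = 97 to 142 mm; this point is at z = 120 mm. Moves with the gate; with the gate shut it is at hopper x = 0, y = 30 mm. Push its +y face towards -y. Axes parallel to the hopper's.
- catch (a joint): Angle in rad of the spring catch, a short dark arm beside the parked gate on its mouth side, on an upright pivot at hopper x = -16, y = 135 mm. While the gate is open its roller rests on the gate's face, angle about 0.17; when the gate is fully shut its spring swings it in behind the gate's trailing end, angle 0. It works by itself.
- catch_roller (a point): Top of the catch's steel roller (10 mm diameter), at z = 90 mm, lower than the gate's top. Sprung in it is at hopper x = 0, y = 81.5 mm.
- bar_mid (a point): Centre of the aluminium bar offcut that lies on the deck through the gateway: square bar 130 x 30 x 30 mm, about 0.2 to 0.4 kg, long axis = its x axis. It lies nearly along the hopper's x axis, with its middle on the mouth side of the gate (30 to 42 mm out), so it can be taken across its 30 mm width at its middle from above.
- tray: Empty loose steel tray, 210 x 150 mm outside, 45 mm high, 4 mm walls and floor, long side along its x axis. Origin at the centre of its underside, on the table.
- soap_bottle: Bystander: yellow bottle, 66 mm diameter, 200 mm high. Origin at the centre of its underside.
- tub: Bystander: white plastic tub, 110 mm diameter, 100 mm high. Origin at the centre of its underside.
- holder_disc: Bystander: round steel specimen holder, 120 mm diameter, 12 mm thick with a short hub 24 mm high in all, lying flat. Origin at the centre of its underside.
There are look-alikes about, which are no part of the job. What is meant by the part that bears bar_mid is not pink, and is the larger of those in its own colour.

How it is judged:
On the way, in this order (a step that is already met when the one before it is completed fails the run):
1. the bar offcut lies flat in the tray, let go (x of bar_mid in the frame of tray between -0.08 and 0.08 m and y of bar_mid in the frame of tray between -0.06 and 0.06 m and z of bar_mid in the frame of tray below 0.027 m and contact force between bar and the fingers below 0.2 N), for 0.2 s.
2. the gate is fully shut and the catch has sprung in behind it (value of joint gate below 0.005 m and value of joint catch below 0.04 rad), for 0.2 s.
At the end, for the whole second after the job is handed in: The bar offcut lies flat and at rest on the floor of the level tray (its centre within 80 mm along and 60 mm across of the tray's middle and under 27 mm above the tray's underside), and the gate is within 5 mm of fully shut with the catch sprung in behind it (angle under 0.04 rad) (all of step 2 and x of bar_mid in the frame of tray between -0.08 and 0.08 m and y of bar_mid in the frame of tray between -0.06 and 0.06 m and z of bar_mid in the frame of tray below 0.027 m and linear speed of bar below 0.02 m/s and angle between tray's own z axis and vertical below 0.05 rad); the robot touches nothing.
It fails at once if the yellow bottle, white tub or holder disc is moved by more than 30 mm or tipped (distance of any of soap_bottle, tub, holder_disc from where it was at the start of the episode above 0.03 m or angle between any of soap_bottle, tub's own z axis and vertical above 0.5 rad).
It fails at once if the bar is thrown, or dropped from more than about 40 mm (moves faster than 0.9 m/s out of the fingers) (linear speed of bar above 0.9 m/s and contact force between bar and the fingers below 0.2 N).
It also fails if it takes over 51 s, if anything falls off the work surface, if the arm or the gripper's body presses on something with over 40 N, if the wrist force passes 120 N, or if a joint passes its speed limit or range.

### The arm

A 6-joint arm with a two-finger parallel gripper is mounted at the origin on the work surface. World frame = base frame: x ahead of the robot, y to its left, z up, the work surface at z = 0. Lengths are in m, angles in rad, forces in N, time in s.
With the tool pointing down it reaches from about 0.3 to 0.85 m from the base axis. Payload 5.4 kg.
Tool frame: the origin (TCP) lies at the very end of the fingers, on their centre line; the grasp point (between the pads) lies 19 mm behind it; z points along the fingers, y is the line along which they close (so a half turn about z gives the same grasp; the last joint's range is limited). The gripper opens to 85 mm and grips with 20 to 120 N. Pads are 22 mm wide; open, the fingers measure 114 mm over their backs; the gripper's body (76 mm by 85 mm) begins 54 mm behind the grasp point. The pads swing forward as they close: fully open they stand 13 mm farther back than shut.
Start: joints at [-1.431, 0.158, 1.597, -0, 1.386, -0.21], TCP at [0.197, -0.54, 0.231] pointing down, gripper open.
Joint ranges: [-2.91, 2.91], [-0.94, 2.29], [0.18, 2.7], [-1.29, 4.43], [0.17, 2.64], [-3, 3]. Speed limits (rad/s): [2.57, 2.57, 3.14, 3.14, 3.14, 3.14].

### API

Orientations are given as a unit quaternion [w, x, y, z].
In Python, from cell import * gives the robot as it stands.
- The arm moves only by the shell command python3 -m handwheel 'ROWS' [FORCE]. ROWS is a JSON object of lists of equal length, an entry for each row: "offset": the shift along the tool's x, y, z in mm, a list of three; "turn": the turn about the tool's z in rad; "hand": the opening, from 0 (shut) to 1 (fully open). A call has exactly 5 rows; each row is the pose to reach, as a shift and turn from the pose commanded when the call began, along the tool's axes at that moment; what a row does not reach only later rows make up. A row lasts 1/10 s, in which the tool goes at most 50 mm and 8.59 degrees, less where a joint would pass 70% of its speed; a pose out of reach is approached as far as the arm can. A call with a gripper value outside its range is refused whole. The fingers move at their own pace and stop on an object; FORCE is the grip in N (left out, the last holds). Time passes only in rows, so rows that repeat a pose let the fingers close, or fill a call up. It gives the time, the measured TCP pose, the force, the opening and the grip force at its end, in the units of the state.
- state(): the state, without advancing time (a new reading comes with each control period).
- capture(name): name is "scene" or "top" or "wrist"; returns a dict with "pixels" (420x560x3 uint8, red, green, blue), "fx", "fy", "cx", "cy" (pixels), "k1" (the pictures are not rectified: a ray, as slopes to the right and down, at radius r is drawn at 1 + k1 r^2 times it, then the intrinsics apply), "rvec" (rotation vector, rad) and "tvec" (3), from world to camera coordinates, as OpenCV has them; the wrist camera has in their place "mount" (4x4, takes a point from camera to tool coordinates, whose origin is the TCP and whose axes are the flange's). Camera axes: x right, y down, z forward; pixel columns grow to the right and rows downward; lengths in m; the calibration is good to about 2 mm. A picture is of the moment at which its call begins: read the wrist's pose just before it. There is no depth.
- job_done(): hands the job in; it is judged then, once.
Trained networks look in a picture, given as the dict that the camera call returned (one of the last four; its "shot" number tells which), for a name from the list of things; names that differ only in an ending like _2 or _b are one class to them, and where a whole thing is asked for, a point or a joint stands for the part that bears it (a point fixed in the world has none). Each returns a list of dicts, best first, with "conf" (0 to 1); they miss things now and then, are a little off and sometimes report something else, mostly with a low value. They report only what shows in the picture. A call takes as long as a camera call. They do not tell look-alikes from the thing itself.
- spot_in(picture, target): "xy" ([column, row] as shares, 0 to 1, of the picture: columns of its width, rows of its height, amid what is visible of it).
- tip_of(picture, target): "xy" ([column, row] as shares, 0 to 1, of the picture: columns of its width, rows of its height: a listed point, or the origin of a listed thing).
The state is a dict: "t": time; "qpos": joint angles; "qvel": joint speeds; "tau": joint torques, N m; "eef_pos": TCP position; "orientation": TCP orientation; "wrist_force": force on the tool from outside, world axes, zero at the start; "wrist_torque": the same for the moment, N m; "opening": opening from 0.0 (shut) to 1.0 (fully open); "gripper_force": force on a finger pad.
Only numpy, scipy, OpenCV 4.12 (cv2) and the standard library are available. Lean on these libraries where they do the work, as an engineer would, in place of code of your own. Each camera call takes 0.05 s, during which the arm holds its last target. There are 200 camera calls.

## Working session

There is one attempt and no reset: what is moved stays moved. The work goes in short steps, Python scripts to look and compute and a shell command to move; the robot and the scene stay as the last step left them, time stands still between calls to the robot, and variables do not carry over. Pictures are saved under pics/ and viewed, at most 10 in all, crops included, and the job is handed in when it is done.

```bash
mkdir -p pics; ls; cat > h.py <<'E'
from cell import *
import numpy as np, cv2
from scipy.spatial.transform import Rotation as R
def rot(q): return R.from_quat([q[1],q[2],q[3],q[0]]).as_matrix()
def ext(p,s=None):
    if "rvec" in p:
        Rm=cv2.Rodrigues(np.array(p["rvec"],float))[0]; t=np.array(p["tvec"],float).ravel()
        return Rm.T,-Rm.T@t
    M=np.array(p["mount"]); W=rot(s["orientation"])
    return W@M[:3,:3], W@M[:3,3]+np.array(s["eef_pos"])
def ray(p,uv,s=None):
    x=(uv[0]-p["cx"])/p["fx"]; y=(uv[1]-p["cy"])/p["fy"]
    a,b=x,y
    for _ in range(30):
        f=1+p["k1"]*(a*a+b*b); a,b=x/f,y/f
    Rm,c=ext(p,s); d=Rm@np.array([a,b,1.0]); return c,d
def onz(p,uv,z,s=None):
    c,d=ray(p,uv,s); return c+d*(z-c[2])/d[2]
def proj(p,X,s=None):
    Rm,c=ext(p,s); v=Rm.T@(np.array(X)-c); a,b=v[0]/v[2],v[1]/v[2]; f=1+p["k1"]*(a*a+b*b)
    return np.array([p["fx"]*a*f+p["cx"],p["fy"]*b*f+p["cy"]])
def px(d): return np.array(d["xy"])*[560,420]
def save(p,n): cv2.imwrite("pics/"+n+".png",cv2.cvtColor(p["pixels"],cv2.COLOR_RGB2BGR))
E
python3 - <<'E'
from h import *
Z=dict(hopper=0,gateway=.05,gate_tab=.12,catch_roller=.09,bar_mid=.065,tray=0,soap_bottle=0,tub=0,holder_disc=0)
for c in ("top","scene"):
    p=capture(c); save(p,c); print(c,ext(p)[1].round(3))
    for n,z in Z.items():
        for d in tip_of(p,n)[:3]: print(n,round(d["conf"],2),px(d).round(),onz(p,px(d),z).round(3))
print(state()["orientation"],state()["t"])
E
```

```text
pics
top [ 0.439 -0.14   1.169]
hopper 0.77 [197. 233.] [0.61  0.098 0.   ]
gateway 0.69 [195. 228.] [0.615 0.094 0.05 ]
gate_tab 0.94 [198. 272.] [0.5   0.068 0.12 ]
catch_roller 0.66 [200. 259.] [0.533 0.068 0.09 ]
bar_mid 0.95 [201. 159.] [0.796 0.082 0.065]
bar_mid 0.86 [148. 156.] [0.802 0.224 0.065]
bar_mid 0.81 [198. 215.] [0.647 0.084 0.065]
tray 0.78 [346. 289.] [ 0.468 -0.295  0.   ]
tray 0.74 [423. 250.] [ 0.57  -0.501  0.   ]
soap_bottle 0.95 [360. 196.] [ 0.714 -0.338  0.   ]
tub 0.79 [422. 248.] [ 0.577 -0.497  0.   ]
holder_disc 0.55 [311. 194.] [ 0.719 -0.205  0.   ]
scene [1.15  0.308 1.171]
hopper 0.66 [353. 284.] [0.611 0.104 0.   ]
gateway 0.79 [354. 276.] [0.615 0.102 0.05 ]
gate_tab 0.59 [380. 222.] [0.493 0.073 0.12 ]
catch_roller 0.52 [367. 236.] [0.528 0.067 0.09 ]
bar_mid 0.84 [294. 336.] [0.831 0.097 0.065]
bar_mid 0.72 [346. 385.] [0.835 0.248 0.065]
bar_mid 0.67 [199. 145.] [ 0.603 -0.461  0.065]
tray 0.7 [275. 163.] [ 0.465 -0.295  0.   ]
soap_bottle 0.58 [203. 205.] [ 0.706 -0.342  0.   ]
tub 0.89 [199. 146.] [ 0.575 -0.503  0.   ]
holder_disc 0.89 [238. 240.] [ 0.72  -0.194  0.   ]
[ 3.08533796e-06  9.84744862e-01  1.74004471e-01 -6.39254472e-06] 1.0
```

View pics/top.png

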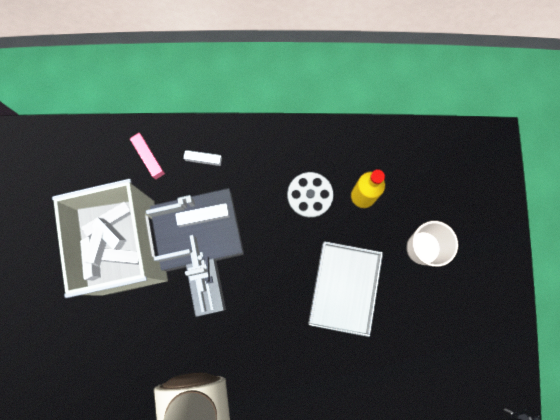

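View pics/scene.png

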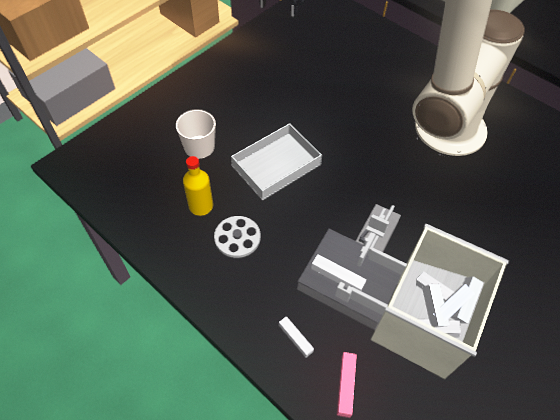

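Top picture: three bar look-alikes. They are the bright bar in the gateway (202,215), a shorter silver one on the table (203,158) and a pink one (147,156). The one lying in the gateway fits, being non-pink and the larger silver one. I'll confirm it in a crop.

```bash
python3 - <<'E'
from h import *
p=capture("top"); im=p["pixels"]
c=im[110:330,120:400]
big=cv2.resize(c,None,fx=2.8,fy=2.7,interpolation=cv2.INTER_CUBIC)
cv2.imwrite("pics/crop1.png",cv2.cvtColor(big,cv2.COLOR_RGB2BGR))
g=im.min(axis=2)
for nm,(x0,y0,x1,y1),z,th in (("bar",(170,200,232,230),.08,190),("small",(180,148,226,170),.03,190),("tray",(300,235,390,345),.045,110)):
    m=(g[y0:y1,x0:x1]>th).astype(np.uint8)
    n,l,st,ce=cv2.connectedComponentsWithStats(m); k=1+np.argmax(st[1:,4])
    pts=np.argwhere(l==k)[:,::-1]+[x0,y0]
    W=np.array([onz(p,q,z)[:2] for q in pts])
    r=cv2.minAreaRect((W*1000).astype(np.float32)); print(nm,r,cv2.boxPoints(r).round().tolist())
E
```

```text
bar ((646.7333984375, 72.62488555908203), (31.62932777404785, 130.1564178466797), 11.977590560913086) [[618.0, 133.0], [645.0, 6.0], [676.0, 12.0], [649.0, 140.0]]
small ((812.4559326171875, 88.83442687988281), (98.05620574951172, 23.37166976928711), 81.38463592529297) [[794.0, 42.0], [817.0, 39.0], [831.0, 136.0], [808.0, 139.0]]
tray ((469.5900573730469, -288.6034240722656), (153.8790283203125, 212.06690979003906), 79.53564453125) [[351.0, -345.0], [560.0, -384.0], [588.0, -232.0], [379.0, -194.0]]
```

View pics/crop1.png

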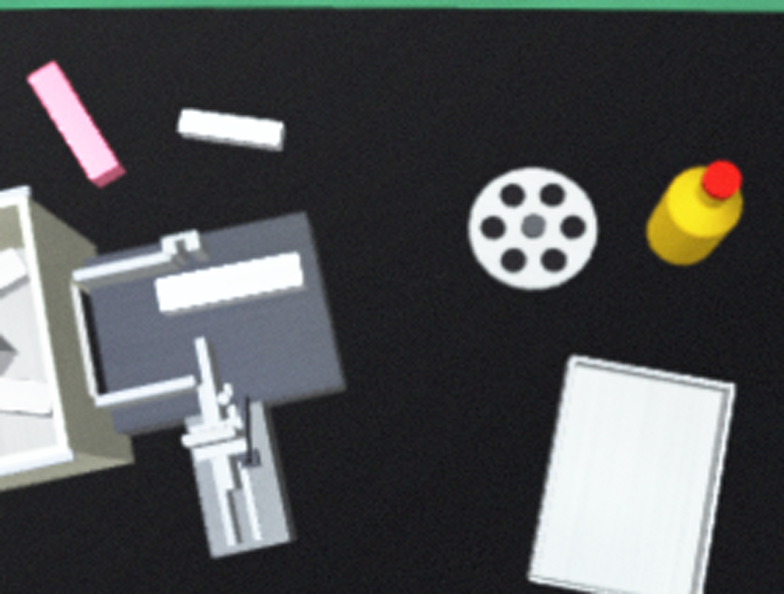

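The crop confirms it: the gateway bar measures 130x31 mm, while the other silver one is only 98x23 mm. Moving towards it now.

```bash
cat >> h.py <<'E'
def to(x,y,z,yaw):  # mm, deg: yaw of tool y in world -> offset in tool axes, turn
    s=state(); M=rot(s["orientation"]); d=np.array([x,y,z])-1000*np.array(s["eef_pos"])
    cur=np.degrees(np.arctan2(M[1,1],M[0,1])); t=-np.radians((yaw-cur+180)%360-180)
    print("t",round(s["t"],2),"pos",(1000*np.array(s["eef_pos"])).round(1),"yaw",cur.round(2),"OFFSET",(M.T@d).round(1),"TURN",t.round(3),"F",np.round(s["wrist_force"],1),"op",round(s["opening"],3),"gf",round(s["gripper_force"],1))
E
python3 -m handwheel '{"offset":[[40,-26,0],[80,-52,0],[120,-78,0],[160,-105,0],[200,-131,0]],"turn":[-0.1,-0.2,-0.3,-0.4,-0.5],"hand":[1,0.9,0.8,0.7,0.7]}' 60
python3 -c "
from h import *
to(647,73,160,12)"
```

```text
t: 1.55
eef_pos: [0.3408, -0.3469, 0.2315]
orientation: [0.0, 0.91, 0.414, 0.0]
wrist_force: [1.3, -0.8, -0.5]
opening: 0.696
gripper_force: 0.0
t 1.55 pos [ 340.8 -346.9  231.5] yaw -41.1 OFFSET [517.7 -45.4  71.4] TURN -0.927 F [ 1.3 -0.8 -0.5] op 0.696 gf 0.0
```

```bash
python3 -m handwheel '{"offset":[[48,-4,0],[96,-8,0],[144,-12,0],[192,-16,0],[240,-20,0]],"turn":[-0.1,-0.2,-0.3,-0.4,-0.5],"hand":[0.7,0.7,0.7,0.7,0.7]}'
python3 -c "
from h import *
to(647,73,180,12)"
```

```text
t: 2.05
eef_pos: [0.4844, -0.1533, 0.2316]
orientation: [0.0, 0.779, 0.626, 0.0]
wrist_force: [0.8, -0.0, -0.4]
opening: 0.705
gripper_force: 0.0
t 2.05 pos [ 484.4 -153.3  231.6] yaw -12.42 OFFSET [256.  110.   51.6] TURN -0.426 F [ 0.8 -0.  -0.4] op 0.705 gf 0.0
```

```bash
python3 -m handwheel '{"offset":[[44,18,0],[88,36,0],[130,54,0],[172,73,0],[214,92,0]],"turn":[-0.1,-0.2,-0.3,-0.4,-0.426],"hand":[0.7,0.7,0.7,0.7,0.7]}'
python3 -m handwheel '{"offset":[[22,0,0],[45,0,0],[45,0,20],[45,0,30],[45,0,30]],"turn":[0,0,0,0,0],"hand":[0.7,0.7,0.7,0.7,0.7]}'
python3 - <<'E'
from h import *
to(647,73,180,12)
s=state(); p=capture("wrist"); save(p,"w1"); print(ext(p,s)[1])
for n,z in dict(bar_mid=.065,gateway=.05,gate_tab=.12,catch_roller=.09).items():
    for d in tip_of(p,n)[:2]: print(n,round(d["conf"],2),px(d).round(),onz(p,px(d),z,s).round(4))
g=p["pixels"].min(axis=2)
print([proj(p,X,s).round() for X in ([.647,.073,.08],[.633,.136,.08],[.66,.009,.08])])
E
```

```text
t: 2.55
eef_pos: [0.621, 0.0354, 0.2314]
orientation: [0.0, 0.63, 0.777, 0.0]
wrist_force: [0.0, -1.0, 0.1]
opening: 0.697
gripper_force: 0.0
t: 3.05
eef_pos: [0.6096, 0.0774, 0.199]
orientation: [-0.002, 0.631, 0.776, -0.001]
wrist_force: [1.0, -0.5, -0.4]
opening: 0.696
gripper_force: 0.0
t 3.05 pos [609.6  77.4 199. ] yaw 11.73 OFFSET [-12.   35.8  18.8] TURN -0.005 F [ 1.  -0.5 -0.4] op 0.696 gf 0.0
[0.59590604 0.14782876 0.34217856]
bar_mid 0.92 [519.  72.] [0.7889 0.2312 0.065 ]
bar_mid 0.61 [321. 208.] [0.6494 0.0765 0.065 ]
gateway 0.81 [294. 174.] [0.6176 0.1004 0.05  ]
gate_tab 0.77 [142. 194.] [0.5022 0.0734 0.12  ]
catch_roller 0.83 [197. 195.] [0.5369 0.0722 0.09  ]
[array([320., 215.]), array([322., 143.]), array([317., 279.])]
```

View pics/w1.png

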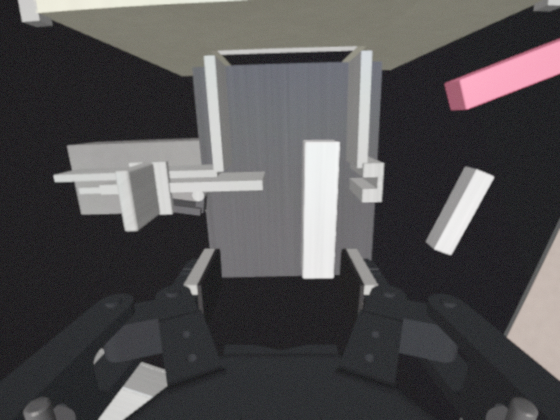

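The wrist view shows the bar upright from (321,141) to (319,277), between the gate end (265,180) and the jamb (372,185). That is within 2 px of my estimate, so I'll descend on it.

```bash
python3 -m handwheel '{"offset":[[-5,18,0],[-10,36,0],[-10,36,30],[-10,36,65],[-10,36,70]],"turn":[0,0,0,0,0],"hand":[0.7,0.7,0.7,0.7,0.7]}'
python3 -c "
from h import *
to(647.5,75,55,12)"
```

```text
t: 3.8
eef_pos: [0.6454, 0.075, 0.1268]
orientation: [-0.003, 0.631, 0.776, -0.002]
wrist_force: [-0.7, -0.5, -0.2]
opening: 0.699
gripper_force: 0.0
t 3.8 pos [645.4  75.  126.8] yaw 11.72 OFFSET [-0.6  2.7 71.8] TURN -0.005 F [-0.7 -0.5 -0.2] op 0.699 gf 0.0
```

```bash
python3 -m handwheel '{"offset":[[0,2,22],[0,2,44],[0,2,62],[0,2,71],[0,2,71]],"turn":[0,0,0,0,0],"hand":[0.7,0.7,0.7,0.7,0.7]}' 60
python3 -m handwheel '{"offset":[[0,0,0],[0,0,0],[0,0,0],[0,0,0],[0,0,0]],"turn":[0,0,0,0,0],"hand":[0.2,0.1,0.1,0.1,0.1]}' 60
```

```text
t: 4.3
eef_pos: [0.6499, 0.0755, 0.0601]
orientation: [-0.0, 0.631, 0.776, -0.0]
wrist_force: [-0.0, -0.7, -0.4]
opening: 0.699
gripper_force: 0.0
t: 4.8
eef_pos: [0.6514, 0.0754, 0.0624]
orientation: [0.001, 0.631, 0.776, 0.001]
wrist_force: [-1.9, 0.1, 6.4]
opening: 0.335
gripper_force: 61.9
```

```bash
python3 -m handwheel '{"offset":[[0,0,-2],[0,0,-6],[0,0,-12],[0,0,-20],[0,0,-28]],"turn":[0,0,0,0,0],"hand":[0.1,0.1,0.1,0.1,0.1]}' 80
python3 - <<'E'
from h import *
to(647.5,75,55,12)
s=state(); p=capture("wrist"); save(p,"w2")
E
```

```text
t: 5.3
eef_pos: [0.6502, 0.0756, 0.0889]
orientation: [0.0, 0.631, 0.776, 0.0]
wrist_force: [0.1, -1.1, -3.0]
opening: 0.33
gripper_force: 79.3
t 5.3 pos [650.2  75.6  88.9] yaw 11.74 OFFSET [-0.  -2.8 33.9] TURN -0.004 F [ 0.1 -1.1 -3. ] op 0.33 gf 79.3
```

View pics/w2.png

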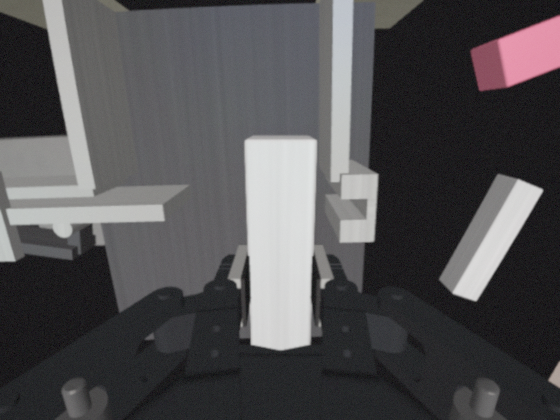

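The bar is held centred in the fingers at (280,240), level and clear of the deck, with about 3 N of weight. Carrying it to the tray.

```bash
python3 -m handwheel '{"offset":[[0,0,-25],[0,0,-55],[-20,-10,-70],[-50,-30,-75],[-80,-56,-75]],"turn":[0,0,0,-0.08,-0.19],"hand":[0.1,0.1,0.1,0.1,0.1]}'
python3 -c "
from h import *
to(468,-291,150,79.5)"
```

```text
t: 5.85
eef_pos: [0.6128, -0.015, 0.1656]
orientation: [0.002, 0.552, 0.834, 0.001]
wrist_force: [1.2, -0.6, -3.3]
opening: 0.326
gripper_force: 79.7
t 5.85 pos [612.8 -15.  165.6] yaw 22.94 OFFSET [-197.7 -240.9   15.2] TURN -0.987 F [ 1.2 -0.6 -3.3] op 0.326 gf 79.7
```

```bash
python3 -m handwheel '{"offset":[[-25,-31,0],[-52,-63,0],[-80,-97,0],[-107,-130,0],[-133,-162,0]],"turn":[-0.12,-0.24,-0.36,-0.48,-0.6],"hand":[0.1,0.1,0.1,0.1,0.1]}'
python3 -c "
from h import *
to(468,-291,150,79.5)"
```

```text
t: 6.35
eef_pos: [0.5124, -0.2008, 0.1639]
orientation: [0.001, 0.282, 0.96, -0.0]
wrist_force: [0.1, -0.8, -2.8]
opening: 0.332
gripper_force: 79.6
t 6.35 pos [ 512.4 -200.8  163.9] yaw 57.29 OFFSET [-11.4 -99.9  13.9] TURN -0.388 F [ 0.1 -0.8 -2.8] op 0.332 gf 79.6
```

```bash
python3 -m handwheel '{"offset":[[-4,-30,0],[-8,-60,0],[-11,-85,0],[-11,-100,20],[-11,-100,40]],"turn":[-0.12,-0.24,-0.36,-0.388,-0.388],"hand":[0.1,0.1,0.1,0.1,0.1]}'
python3 - <<'E'
from h import *
to(468,-291,60,79.5)
p=capture("scene"); save(p,"s2"); c=p["pixels"][80:260,150:390]
cv2.imwrite("pics/s2.png",cv2.cvtColor(cv2.resize(c,None,fx=3,fy=3),cv2.COLOR_RGB2BGR))
E
```

```text
t: 6.85
eef_pos: [0.4678, -0.2918, 0.1242]
orientation: [0.001, 0.095, 0.995, -0.001]
wrist_force: [1.7, 0.0, -2.3]
opening: 0.331
gripper_force: 79.6
t 6.85 pos [ 467.8 -291.8  124.2] yaw 79.13 OFFSET [ 0.1  1.  64.2] TURN -0.007 F [ 1.7  0.  -2.3] op 0.331 gf 79.6
```

View pics/s2.png

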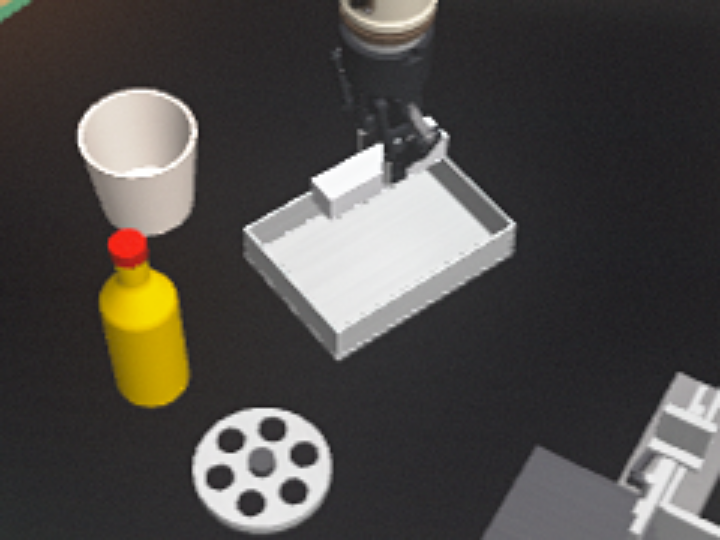

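The bar hangs above the tray, aligned with its long side (gripper at (400,150) in the crop), and the bystanders are clear. Lowering.

```bash
python3 -m handwheel '{"offset":[[0,0,25],[0,0,50],[0,0,70],[0,0,85],[0,0,94]],"turn":[0,0,0,0,0],"hand":[0.1,0.1,0.1,0.1,0.1]}'
python3 -m handwheel '{"offset":[[0,0,2],[0,0,4],[0,0,6],[0,0,8],[0,0,8]],"turn":[0,0,0,0,0],"hand":[0.1,0.1,0.1,0.1,0.1]}'
```

```text
t: 7.4
eef_pos: [0.468, -0.2887, 0.0285]
orientation: [-0.0, 0.094, 0.996, 0.0]
wrist_force: [-1.2, 0.1, -2.6]
opening: 0.33
gripper_force: 79.7
t: 7.9
eef_pos: [0.4682, -0.2892, 0.0215]
orientation: [0.0, 0.094, 0.996, -0.0]
wrist_force: [0.1, -0.2, -3.4]
opening: 0.333
gripper_force: 79.7
```

```bash
python3 -m handwheel '{"offset":[[0,0,1],[0,0,2],[0,0,3],[0,0,4],[0,0,5]],"turn":[0,0,0,0,0],"hand":[0.1,0.1,0.1,0.1,0.1]}'
```

```text
t: 8.4
eef_pos: [0.4681, -0.2892, 0.0165]
orientation: [-0.0, 0.094, 0.996, 0.0]
wrist_force: [-2.4, 3.0, 9.2]
opening: 0.33
gripper_force: 81.0
```

```bash
python3 -m handwheel '{"offset":[[0,0,-2],[0,0,-2],[0,0,-2],[0,0,-2],[0,0,-2]],"turn":[0,0,0,0,0],"hand":[0.4,0.5,0.6,0.6,0.6]}'
python3 -m handwheel '{"offset":[[0,0,-5],[0,0,-20],[0,0,-45],[0,0,-80],[0,0,-120]],"turn":[0,0,0,0,0],"hand":[0.6,0.6,0.6,0.6,0.6]}'
python3 - <<'E'
from h import *
s=state(); p=capture("wrist"); save(p,"w3"); to(468,-291,150,80)
print([(round(d["conf"],2),onz(p,px(d),.019,s).round(3)) for d in tip_of(p,"bar_mid")[:2]],[(round(d["conf"],2),onz(p,px(d),0,s).round(3)) for d in tip_of(p,"tray")[:2]])
p=capture("top")
t=[onz(p,px(d),.12) for d in tip_of(p,"gate_tab")[:1]];r=[onz(p,px(d),.09) for d in tip_of(p,"catch_roller")[:1]];print(t,r)
E
```

```text
t: 8.9
eef_pos: [0.4682, -0.2892, 0.0184]
orientation: [0.0, 0.094, 0.996, -0.0]
wrist_force: [0.8, -0.0, -0.5]
opening: 0.599
gripper_force: 0.0
t: 9.4
eef_pos: [0.4676, -0.2887, 0.1399]
orientation: [-0.0, 0.094, 0.996, 0.0]
wrist_force: [0.7, -1.3, -0.3]
opening: 0.6
gripper_force: 0.0
t 9.45 pos [ 471.3 -292.   148.3] yaw 79.26 OFFSET [ 3.5  0.4 -1.7] TURN -0.013 F [ 3.7 -2.1  5. ] op 0.6 gf 0.0
[(0.89, array([ 0.47 , -0.288,  0.019]))] []
[array([0.49789418, 0.06756917, 0.12      ])] [array([0.52887258, 0.06692133, 0.09      ])]
```

View pics/w3.png

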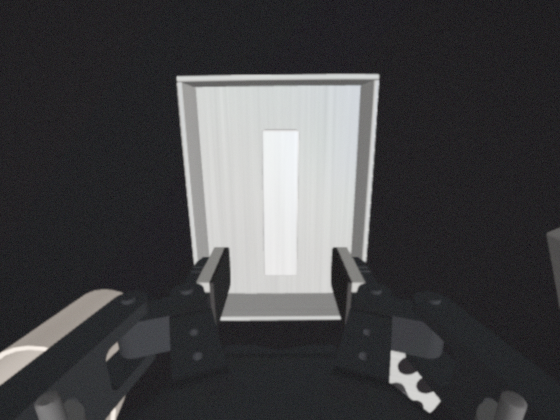

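The bar lies flat in the middle of the tray, from (281,130) to (281,275), and has been let go. Now the gate: move behind the tab with the fingers shut.

```bash
python3 -m handwheel '{"offset":[[8,35,-20],[17,70,-40],[27,110,-60],[38,150,-60],[48,190,-60]],"turn":[0.1,0.22,0.34,0.46,0.58],"hand":[0.6,0.5,0.3,0.1,0]}' 60
python3 -c "
from h import *
to(445,58,200,12.5)"
```

```text
t: 10.2
eef_pos: [0.4556, -0.0918, 0.1977]
orientation: [-0.001, 0.377, 0.926, 0.0]
wrist_force: [0.3, 0.4, -0.4]
opening: 0.007
gripper_force: 0.0
t 10.2 pos [455.6 -91.8 197.7] yaw 45.69 OFFSET [112.3  99.8  -2.2] TURN 0.579 F [ 0.3  0.4 -0.4] op 0.007 gf 0.0
```

```bash
python3 -m handwheel '{"offset":[[25,22,0],[52,46,0],[80,71,0],[103,92,0],[112,100,0]],"turn":[0.12,0.24,0.36,0.48,0.579],"hand":[0,0,0,0,0]}'
python3 -m handwheel '{"offset":[[0,0,0],[0,0,0],[0,0,0],[0,0,0],[0,0,0]],"turn":[0,0,0,0,0],"hand":[0,0,0,0,0]}'
python3 - <<'E'
from h import *
to(445,58,200,12.5)
s=state(); p=capture("wrist"); save(p,"w4")
for n,z in dict(gateway=.05,gate_tab=.12,catch_roller=.09,hopper=0).items():
    for d in tip_of(p,n)[:2]: print(n,round(d["conf"],2),px(d).round(),onz(p,px(d),z,s).round(4))
E
```

```text
t: 10.7
eef_pos: [0.4437, 0.0588, 0.1967]
orientation: [-0.002, 0.624, 0.781, -0.001]
wrist_force: [0.5, 0.1, -0.5]
opening: 0.002
gripper_force: 0.0
t: 11.2
eef_pos: [0.4453, 0.0556, 0.1982]
orientation: [-0.0, 0.624, 0.782, -0.0]
wrist_force: [0.3, -1.0, 1.0]
opening: -0.002
gripper_force: 0.0
t 11.2 pos [445.3  55.6 198.2] yaw 12.8 OFFSET [ 2.5  0.2 -1.8] TURN 0.005 F [ 0.3 -1.   1. ] op -0.002 gf 0.0
gateway 0.97 [456. 191.] [0.6159 0.098  0.05  ]
gate_tab 0.69 [358. 209.] [0.502  0.0744 0.12  ]
gate_tab 0.21 [432. 180.] [0.5504 0.1086 0.12  ]
catch_roller 0.78 [383. 209.] [0.5339 0.0722 0.09  ]
hopper 0.61 [433. 182.] [0.6178 0.0977 0.    ]
```

View pics/w4.png

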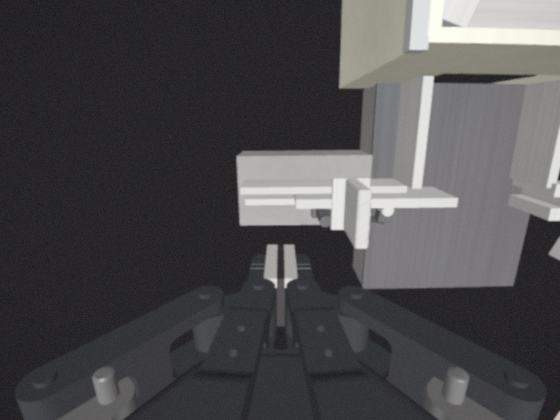

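The wrist view shows the tab at (355,210) and the gate running right to (455,200). The fingers are behind it on the +y side. The gate's push direction is about yaw 11.7°. Descending behind the tab.

```bash
python3 -m handwheel '{"offset":[[7,10,10],[7,10,30],[7,10,55],[7,10,75],[7,10,86]],"turn":[0.019,0.019,0.019,0.019,0.019],"hand":[0,0,0,0,0]}'
python3 -m handwheel '{"offset":[[0,4,0],[0,8,0],[0,12,0],[0,16,0],[0,20,0]],"turn":[0,0,0,0,0],"hand":[0,0,0,0,0]}'
python3 -c "
from h import *
to(473.6,68.5,112,11.7)"
```

```text
t: 11.95
eef_pos: [0.4523, 0.0654, 0.1105]
orientation: [-0.001, 0.631, 0.776, -0.001]
wrist_force: [-0.1, 0.3, 0.4]
opening: -0.003
gripper_force: 0.0
t: 12.45
eef_pos: [0.474, 0.0694, 0.1131]
orientation: [0.001, 0.631, 0.776, 0.0]
wrist_force: [-0.0, -0.5, -0.5]
opening: 0.002
gripper_force: 0.0
t 12.45 pos [474.   69.4 113.1] yaw 11.75 OFFSET [-0.7 -0.6  1.1] TURN 0.001 F [-0.  -0.5 -0.5] op 0.002 gf 0.0
```

```bash
python3 -m handwheel '{"offset":[[0,6,0],[0,13,0],[0,20,0],[0,27,0],[0,34,0]],"turn":[0,0,0,0,0],"hand":[0,0,0,0,0]}'
python3 -m handwheel '{"offset":[[0,7,0],[0,14,0],[0,21,0],[0,28,0],[0,35,0]],"turn":[0,0,0,0,0],"hand":[0,0,0,0,0]}'
python3 -c "
from h import *
to(570,89.5,112,11.7)"
```

```text
t: 12.95
eef_pos: [0.5052, 0.0766, 0.1123]
orientation: [-0.002, 0.631, 0.776, -0.001]
wrist_force: [-8.7, -0.3, 7.8]
opening: -0.001
gripper_force: 4.2
t: 13.45
eef_pos: [0.5389, 0.0843, 0.1119]
orientation: [-0.003, 0.631, 0.776, -0.001]
wrist_force: [-9.6, 1.3, 6.1]
opening: -0.002
gripper_force: 4.1
t 13.45 pos [538.9  84.3 111.9] yaw 11.78 OFFSET [-1.2 31.5 -0.3] TURN 0.001 F [-9.6  1.3  6.1] op -0.002 gf 4.1
```

```bash
python3 -m handwheel '{"offset":[[0,5,0],[0,10,0],[0,14,0],[0,18,0],[0,21,0]],"turn":[0,0,0,0,0],"hand":[0,0,0,0,0]}'
python3 -m handwheel '{"offset":[[0,2,0],[0,4,0],[0,5,0],[0,6,0],[0,7,0]],"turn":[0,0,0,0,0],"hand":[0,0,0,0,0]}'
python3 -c "
from h import *
to(570,89.5,112,11.7)"
```

```text
t: 13.95
eef_pos: [0.5592, 0.0888, 0.1117]
orientation: [-0.003, 0.631, 0.776, -0.001]
wrist_force: [-8.3, 2.8, 4.9]
opening: -0.002
gripper_force: 4.0
t: 14.45
eef_pos: [0.565, 0.0897, 0.1115]
orientation: [-0.004, 0.631, 0.776, -0.003]
wrist_force: [-15.0, 0.9, 9.1]
opening: 0.0
gripper_force: 7.3
t 14.45 pos [565.   89.7 111.5] yaw 11.79 OFFSET [-1.2  4.9 -0.6] TURN 0.002 F [-15.    0.9   9.1] op 0.0 gf 7.3
```

Force is rising, so the stop is near. I'll add a little more.

```bash
python3 -m handwheel '{"offset":[[0,1,0],[0,2,0],[0,3,0],[0,3,0],[0,3,0]],"turn":[0,0,0,0,0],"hand":[0,0,0,0,0]}'
python3 - <<'E'
from h import *
s=state(); p=capture("wrist"); to(570,89.5,112,11.7)
for n,z in dict(gate_tab=.12,catch_roller=.09).items():
    for d in tip_of(p,n)[:1]: print(n,round(d["conf"],2),px(d).round(),onz(p,px(d),z,s).round(4))
g=np.array([.616,.098]);u=np.array([.979,.203]);v=np.array([-.203,.979])
print("pred tab",g-.03*u,"roller in",g-.0815*u)
p=capture("scene")
for n,z in dict(gate_tab=.12,catch_roller=.09).items():
    for d in tip_of(p,n)[:1]: print(n,round(d["conf"],2),px(d).round(),onz(p,px(d),z).round(4))
c=p["pixels"][180:330,280:460]
cv2.imwrite("pics/s5.png",cv2.cvtColor(cv2.resize(c,None,fx=4,fy=4),cv2.COLOR_RGB2BGR))
E
```

```text
t: 14.95
eef_pos: [0.5651, 0.0897, 0.1115]
orientation: [-0.006, 0.631, 0.776, -0.005]
wrist_force: [-24.7, -2.9, 15.4]
opening: -0.001
gripper_force: 12.7
t 15.0 pos [565.   89.8 111.5] yaw 11.82 OFFSET [-1.3  4.8 -0.6] TURN 0.002 F [-24.7  -2.2  15.6] op 0.0 gf 12.6
gate_tab 0.9 [320. 274.] [0.5851 0.0921 0.12  ]
catch_roller 0.62 [223. 247.] [0.5319 0.082  0.09  ]
pred tab [0.58663 0.09191] roller in [0.5362115 0.0814555]
gate_tab 0.67 [363. 251.] [0.583  0.0905 0.12  ]
```

View pics/s5.png

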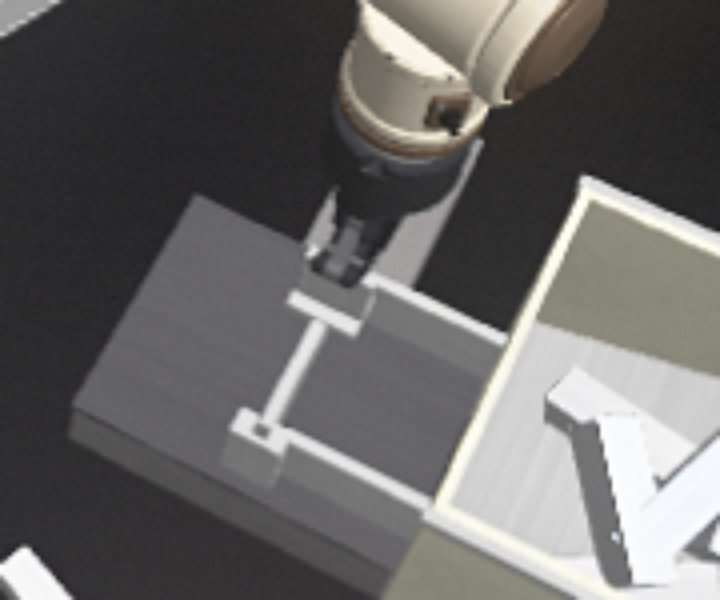

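The gate's end sits in the jamb slot at (265,430). The position stopped moving while the force rose, and the roller has moved 10 mm to its sprung-in spot. Backing off and rechecking.

```bash
python3 -m handwheel '{"offset":[[0,-8,0],[0,-20,0],[0,-30,0],[0,-30,-40],[0,-30,-80]],"turn":[0,0,0,0,0],"hand":[0,0,0,0,0]}'
python3 -m handwheel '{"offset":[[0,-20,-20],[0,-40,-30],[-10,-60,-30],[-10,-60,-30],[-10,-60,-30]],"turn":[0,0,0,0,0],"hand":[0,0,0,0,0]}'
python3 - <<'E'
from h import *
s=state(); p=capture("wrist"); save(p,"w6"); to(0,0,0,0)
for n,z in dict(gate_tab=.12,catch_roller=.09).items():
    for d in tip_of(p,n)[:1]: print(n,round(d["conf"],2),px(d).round(),onz(p,px(d),z,s).round(4))
p=capture("top")
for n,z in dict(bar_mid=.019,tray=0,holder_disc=0,tub=0,soap_bottle=0).items():
    for d in tip_of(p,n)[:4]: print(n,round(d["conf"],2),px(d).round(),onz(p,px(d),z).round(4))
E
```

```text
t: 15.75
eef_pos: [0.5403, 0.0835, 0.1919]
orientation: [-0.001, 0.631, 0.776, -0.001]
wrist_force: [0.8, -0.0, 0.9]
opening: -0.001
gripper_force: 0.0
t: 16.25
eef_pos: [0.4851, 0.0615, 0.2224]
orientation: [0.0, 0.631, 0.776, 0.0]
wrist_force: [-0.2, -0.1, -0.1]
opening: 0.002
gripper_force: 0.0
t 16.3 pos [485.3  61.7 222.3] yaw 11.72 OFFSET [  38.2 -487.8  222. ] TURN 0.205 F [-0.3  0.2 -0.1] op -0.002 gf 0.0
gate_tab 0.86 [405. 194.] [0.5855 0.0945 0.12  ]
catch_roller 0.94 [334. 188.] [0.5328 0.0818 0.09  ]
bar_mid 0.98 [344. 291.] [ 0.462  -0.2875  0.019 ]
bar_mid 0.62 [149. 156.] [0.818  0.2368 0.019 ]
tray 0.73 [345. 290.] [ 0.4665 -0.2929  0.    ]
holder_disc 0.77 [309. 193.] [ 0.7216 -0.2009  0.    ]
holder_disc 0.65 [361. 198.] [ 0.7103 -0.3383  0.    ]
tub 0.68 [420. 247.] [ 0.5776 -0.4929  0.    ]
soap_bottle 0.87 [359. 197.] [ 0.7117 -0.3328  0.    ]
```

View pics/w6.png

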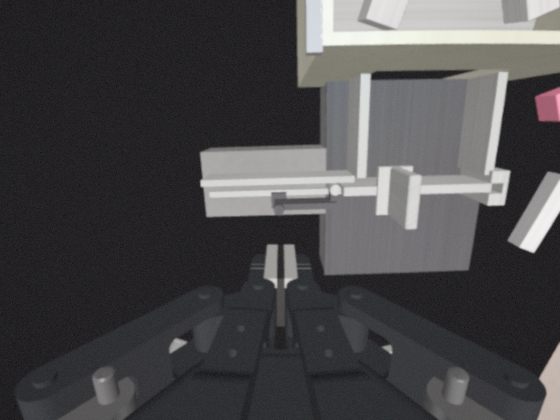

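The gate runs into the jamb slot at (497,187), and the roller at (335,190) sits behind its trailing end in line with it. The robot touches nothing.

```bash
python3 -c "
from cell import *
print(job_done())"
```

```text
the job is handed in; nothing more can be done
None
```

The job is handed in at about 16 s of the 51 s allowed: the bar offcut lies flat in the tray, the gate is fully shut with the catch in behind it by camera, and the bottle, tub and disc look unmoved; no verdict came back.

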